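# Load a cell into the bench cell tester and start the test

## Robot

A 7-joint arm with a two-finger parallel gripper is mounted at the origin on the work surface. World frame = base frame: x ahead of the robot, y to its left, z up, the work surface at z = 0. Lengths are in m, angles in rad, forces in N, time in s.
With the tool pointing down it reaches from about 0.425 to 0.875 m from the base axis. Payload 8.4 kg.
Tool frame: the origin (TCP) lies midway between the tips of the shut fingers; the grasp point (between the pads) lies 19 mm behind it; z points along the fingers, y is the line along which they close (so a half turn about z gives the same grasp; the last joint's range is limited). The gripper opens to 87 mm and grips with 3 to 60 N. Pads are 19 mm wide; open, the fingers measure 117 mm over their backs; the gripper's body (75 mm by 190 mm) begins 51 mm behind the grasp point.
Start: joints at [-1.396, 0.333, 0.04, 1.465, -0.013, 1.343, -0.059], TCP at [0.176, 0.626, 0.223] pointing down, gripper open.
Joint ranges: [-2.58, 2.58], [-0.38, 2.09], [-1.3, 1.39], [0.25, 2.4], [-1.5, 4.64], [0.08, 2.09], [-2.65, 2.65]. Speed limits (rad/s): [2.22, 2.22, 2.79, 2.79, 3.14, 3.14, 3.14].

## Interface

Orientations are given as a unit quaternion [w, x, y, z].
In Python, from bench import bot, cams, workorder gives the robot as it stands.
- The arm moves only by the tool play_rows, never from a script. Its argument "moves" is a list of rows, each a list of 7 numbers: the opening in per cent of the stroke, from 0 (shut) to 100 (fully open), then the shift along the world's x, y, z in mm, then the turn, a rotation vector about the world's x, y, z in degrees. In form: [[grip, dx, dy, dz, ax, ay, az], ...]. A call has exactly 10 rows; each row shifts and turns the commanded pose from where the row before left it; what a row does not reach is not made up. A row lasts 1/10 s, in which the tool goes at most 50 mm and 8.59 degrees, less where a joint would pass 70% of its speed; a pose out of reach is approached as far as the arm can. A call with a gripper value outside its range is refused whole. The fingers move at their own pace and stop on an object; "force" is the grip in N (left out, the last holds). Time passes only in rows, so rows that do not move let the fingers close, or fill a call up. It gives the time, the measured TCP pose, the force, the opening and the grip force at its end, in the units of the state.
- bot.get_state(): the state, without advancing time (a new reading comes with each control period).
- cams.read_camera(name): name is "scene" or "top" or "wrist"; returns the picture (400x640x3 uint8, red, green, blue); there is no depth.
- cams.camera_model(name): a dict with "fx", "fy", "cx", "cy" (pixels), "extrinsics" (4x4, takes a point from world to camera coordinates). Camera axes: x right, y down, z forward; pixel columns grow to the right and rows downward; lengths in m; the calibration is good to about 2 mm. The wrist camera is an equidistant fisheye: a pixel r from the principal point sees the ray r / f radians off the axis. A picture is of the moment at which its call begins: read the wrist's pose just before it. camera_model takes no time and is no camera call; for the wrist camera it gives the pose at the moment of the call.
- workorder.hand_in(): hands the job in; it is judged then, once.
Trained networks look in the newest picture that a camera, given by its name, has taken for a name from the list of things; names that differ only in an ending like _2 or _b are one class to them, and where a whole thing is asked for, a point or a joint stands for the part that bears it (a point fixed in the world has none). Each returns a list of dicts, best first, with "p" (0 to 1); they miss things now and then, are a little off and sometimes report something else, mostly with a low value. They report only what shows in the picture. A call takes as long as a camera call. They do not tell look-alikes from the thing itself.
- cams.spot_in(camera, query): "xyz" ([x, y, z] in m, in the coordinates of the camera as it stood for that picture, good to about 4 mm: the middle of the surface that is visible of it).
- cams.cut_out(camera, query): "mask" (400x640 bool, what is visible of it).
The state is a dict: "clock": time; "joint_positions": joint angles; "qvel": joint speeds; "tau": joint torques, N m; "ee_pos": TCP position; "eef_rot": TCP orientation; "contact_force": force on the tool from outside, world axes, zero at the start; "moment": the same for the moment, N m; "grip_width": finger opening in m; "gripper_force": force on a finger pad.
Only numpy, scipy, OpenCV 4.12 (cv2) and the standard library are available. Lean on these libraries where they do the work, as an engineer would, in place of code of your own. Each camera call takes 0.05 s, during which the arm holds its last target. There are 200 camera calls.

## Task

A battery cell lies at the low end of the cell tester's sloped loading chute. Without picking it up, push it up the chute with the fingertips until it drops into the cradle against the back stop, so that it stays there and does not roll back; then press the large round start button on top of the tester all the way down and let it go. Leave the small reset button alone and do not disturb the other things on the bench.

Things in the scene. Friction and masses are not known exactly. Their poses are not given: they have to be found in the camera images.
- cell: The cell to load: a plain dark D-size battery, a cylinder 33 mm in diameter and 58 mm long (a 2 mm steel nub at one end), 0.1 to 0.2 kg, lying across the chute. Origin at its centre; its y axis is the cylinder's axis. It starts against the lip at the chute's low end and rolls back there by itself if let go on the slope.
- chute: Smooth sheet-steel sloped chute (friction about 0.3), fixed to the tester. Origin on the floor's surface, mid-width, at the floor's upper end, where it steps down into the cradle. x points uphill along the slope (0.14 rad above level), y across, z square to the floor. Floor from x = -215 mm to 0. Side walls 11 mm high, 2 mm thick, 65 mm apart inside: the cell stands well above them.
- chute_lip (a point): Top of the lip that closes the chute's low end, mid-width: 3 mm thick, 9 mm high above the chute's floor (chute x = -216.5 mm, z = 9 mm). The cell starting against it has its centre at chute x = -200 mm. Nothing stands over or beyond the lip: fingertips can come down there, behind the cell.
- cradle (a point): Where the cell's centre lies when seated in the cradle (chute x = 13.5 mm, z = 10.5 mm). The cradle runs from chute x = 0 to 32 mm, its floor 6 mm below the chute's floor; it ends at the back stop, a wall with its face at x = 32 mm and top at z = 24 mm. Once the cell's centre passes x = 0 it drops in by itself, and the 6 mm step keeps it from rolling back.
- tester: The cell tester, fixed to the bench: chute, and beyond the chute's upper end a light case with a dark top 78 mm above the bench. Origin on the bench under the upper end of the chute's floor (which is 48 mm above it); x points level in the chute's uphill direction, y to the left of that, z up. The case spans x = 40 to 190 mm and y = -95 to 95 mm; a raised screen along its -y edge reaches 95 mm.
- start_button_top (a point): Middle of the top face of the large round start button (28 mm across, in a 44 mm black collar) on top of the case, 100 mm above the bench when not pressed, pressed straight down.
- start_button (a joint): Travel of the start button in m: 0 up, 0.006 fully down; springs back; fully down takes 5 N.
- reset_button_top (a point): Middle of the top face of the small round reset button (14 mm across, in a 30 mm collar), 60 mm from the start button on the same top; not to be pressed.
- reset_button (a joint): Travel of the reset button in m: 0 up, 0.004 fully down.
- spare_a: Bystander: a D-size cell like the other, standing upright on the bench beside the chute, 33 mm across and 60 mm tall; origin at the centre of its underside.
- spare_b: Bystander: another upright D-size cell on the other side of the chute, near the case; same size and origin.
- screwdriver: Bystander: a screwdriver 160 mm long with a thick handle lying beside the chute; origin under its middle.
- mug: Bystander: a mug 82 mm across and 95 mm tall; origin at the centre of its underside.
- multimeter: Bystander: a hand-held multimeter lying flat, 150 x 78 x 45 mm; origin at the centre of its underside.
- tape: Bystander: a roll of black tape lying flat, 90 mm across, 19 mm high; origin at the centre of its underside.
- mouse: Bystander: a black computer mouse 100 x 60 mm, 34 mm high; origin at the centre of its underside.
- contact_cleaner: Bystander: a small upright bottle 44 mm across, 120 mm tall; origin at the centre of its underside.
Mind the look-alikes: they are no part of the job. Leave any brown look-alike of the cell alone.

How it is judged:
On the way, in this order (a step that is already met when the one before it is completed fails the run):
1. the cell lies in the cradle at the top of the chute (x of cell in the frame of chute between 0.008 and 0.02 m and z of cell in the frame of chute between 0.007 and 0.0135 m and angle between the y axis of cell and the y axis of chute, either way round below 0.15 rad), for 0.3 s.
2. the start button is pressed down (value of joint start_button above 0.0045 m), for 0.05 s.
At the end, for the whole second after the job is handed in: The cell lies at rest across the cradle (its centre 8 to 20 mm past the step and 7 to 13.5 mm above the chute-floor plane, its axis within 0.15 rad of square) and the start button, after having been pressed at least 4.5 of its 6 mm with the cell in the cradle, is up again (all of step 1 and linear speed of cell below 0.02 m/s and value of joint start_button below 0.0015 m); the robot touches nothing.
It fails at once if the cell is lifted off the chute (its centre more than 30 mm above the chute floor, 13 mm higher than when it rolls) (z of cell in the frame of chute above 0.03 m).
It fails at once if the start button is pressed with no cell in the cradle (value of joint start_button above 0.003 m and x of cell in the frame of chute below 0 m).
It fails at once if the reset button is pressed (value of joint reset_button above 0.002 m).
It fails at once if another thing on the bench is moved more than 20 mm (distance of any of spare_a, spare_b, screwdriver, mug, multimeter, tape, mouse, contact_cleaner from where it was at the start of the episode above 0.02 m).
It also fails if it takes over 48 s, if anything falls off the work surface, if the arm or the gripper's body presses on something with over 40 N, if the wrist force passes 120 N, or if a joint passes its speed limit or range.

## Working session

There is one attempt and no reset: what is moved stays moved. The work goes in short steps, Python scripts to look and compute and a tool call to move; the robot and the scene stay as the last step left them, time stands still between calls to the robot, and variables do not carry over. Pictures are saved under pics/ and viewed, at most 10 in all, crops included, and the job is handed in when it is done.

Besides the shell and the picture viewer there is one more tool, called after ">>>" by a JSON object that holds its "api" and its "payload", one argument or row to a line. play_rows: Moves the arm, as the interface text tells. Its arguments: {"type":"object","properties":{"moves":{"type":"array"},"force":{"type":"number"}},"required":["moves"]}

```bash
mkdir -p pics
cat > h.py <<'E'
import numpy as np, cv2
from bench import bot, cams, workorder
def w(cam,p):
    E=np.array(cams.camera_model(cam)["extrinsics"]); return (np.linalg.inv(E)@np.r_[p,1])[:3]
def px(cam,P):
    m=cams.camera_model(cam);c=(np.array(m["extrinsics"])@np.r_[P,1])[:3]
    return np.array([m["fx"]*c[0]/c[2]+m["cx"],m["fy"]*c[1]/c[2]+m["cy"]])
def ray(cam,uv,z):
    m=cams.camera_model(cam);I=np.linalg.inv(np.array(m["extrinsics"]))
    d=I[:3,:3]@np.array([(uv[0]-m["cx"])/m["fx"],(uv[1]-m["cy"])/m["fy"],1]);o=I[:3,3]
    return o+d*(z-o[2])/d[2]
def save(cam,n):
    im=cams.read_camera(cam);cv2.imwrite(f"pics/{n}.png",im[:,:,::-1]);return im
E
python3 - <<'E'
from h import *
save("top","t0");save("scene","s0")
for cam in ["top","scene"]:
  for q in ["cell","chute","tester","start_button_top","reset_button_top","spare_a","screwdriver"]:
    for r in cams.spot_in(cam,q)[:4]:
      P=w(cam,r["xyz"]); print(cam,q,round(r["p"],2),P.round(3),px(cam,P).round())
s=bot.get_state();print(s["clock"],s["ee_pos"],s["eef_rot"],s["grip_width"])
E
```

```text
top cell 0.61 [ 0.549 -0.167  0.051] [355. 204.]
top cell 0.61 [ 0.525 -0.293  0.03 ] [392. 212.]
top cell 0.55 [ 0.651 -0.249  0.029] [378. 175.]
top cell 0.51 [ 0.426 -0.292  0.028] [391. 241.]
top chute 0.88 [ 0.566 -0.038  0.036] [316. 199.]
top tester 0.95 [0.571 0.102 0.078] [274. 196.]
top start_button_top 0.48 [0.538 0.173 0.098] [252. 205.]
top start_button_top 0.48 [ 0.562 -0.041  0.04 ] [317. 200.]
top spare_a 0.57 [0.543 0.459 0.079] [165. 204.]
top spare_a 0.52 [0.478 0.011 0.06 ] [302. 225.]
top spare_a 0.41 [ 0.637 -0.105  0.06 ] [337. 177.]
top screwdriver 0.69 [ 0.424 -0.152  0.021] [350. 241.]
scene cell 0.73 [ 0.53  -0.299  0.028] [226. 220.]
scene cell 0.69 [ 0.662 -0.247  0.025] [244. 256.]
scene cell 0.64 [ 0.557 -0.173  0.045] [270. 219.]
scene cell 0.59 [ 0.432 -0.294  0.03 ] [229. 195.]
scene chute 0.93 [ 0.564 -0.049  0.038] [314. 219.]
scene tester 0.75 [0.591 0.083 0.053] [361. 218.]
scene start_button_top 0.64 [0.54  0.167 0.099] [388. 192.]
scene reset_button_top 0.45 [ 0.564 -0.048  0.037] [314. 219.]
scene spare_a 0.69 [ 0.65  -0.107  0.046] [295. 242.]
scene screwdriver 0.62 [ 0.421 -0.157  0.017] [274. 192.]
0.8 [0.17573382 0.62576782 0.22255203] [-4.64001544e-06  1.36454816e-01  9.90646296e-01 -1.42410522e-05] 0.08721576061280763
```

```bash
python3 -c "
import cv2
a=cv2.imread('pics/t0.png')[130:270,200:420];cv2.imwrite('pics/t0c.png',cv2.resize(a,None,fx=3.6,fy=3.6,interpolation=2))"
```

```text
(no output)
```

View pics/t0c.png

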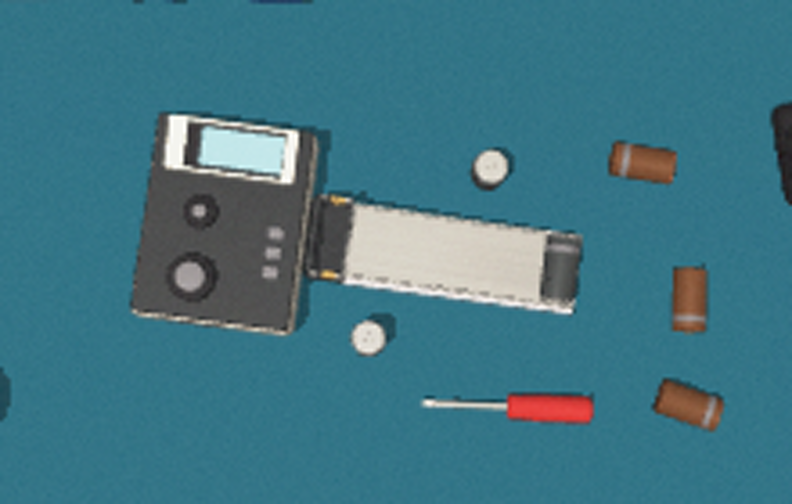

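View pics/s0.png

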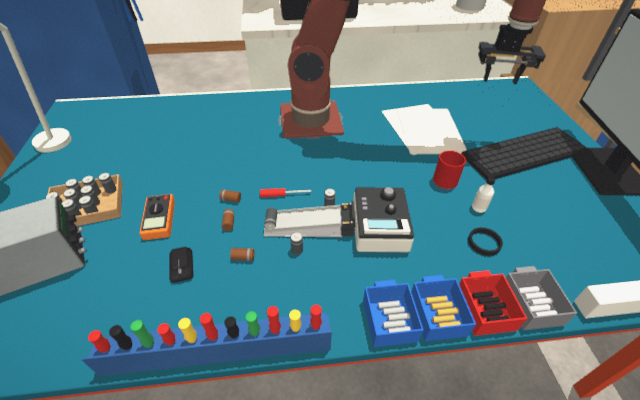

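The cell is the dark cylinder at the low end of the chute, top px (356,204). The look-alikes are the brown cells at (378,175), (391,212) and (391,242), plus the upright spares at (336,176) and (302,224). The start button is at (253,207) and the reset button at (256,189). Uphill is roughly +y. Next I fit the tester pose.

```bash
cat > fit.py <<'E'
from h import *
from scipy.optimize import least_squares
def ch(x,y,z,a=0.14): return [x*np.cos(a)-z*np.sin(a),y,.048+x*np.sin(a)+z*np.cos(a)]
def T(p,P):
    c,s=np.cos(p[2]),np.sin(p[2]);return np.array([p[0]+c*P[0]-s*P[1],p[1]+s*P[0]+c*P[1],P[2]])
E
python3 - <<'E'
from fit import *
pts=[((.19,.095,.078),(133,313)),((.04,.095,.078),(290,330)),(ch(0,.0325,0),(345,280)),(ch(0,-.0325,0),(354,206)),
(ch(-.218,.0335,.011),(573,312)),(ch(-.218,-.0335,.011),(581,235)),(ch(-.2,0,.033),(562,266))]
f=lambda p:np.concatenate([px("top",T(p,P))-(np.array(c)/3.6+[200,130]) for P,c in pts])
r=least_squares(f,[.56,.03,1.5]);p=r.x;print(p,r.fun.reshape(-1,2).round(1))
np.save("p.npy",p)
for n,c,z in [("start",(190,276),.1),("reset",(201,211),.0975)]:
    print(n,ray("top",np.array(c)/3.6+[200,130],z).round(4))
for n,P in [("cell",ch(-.2,0,.0165)),("lip",ch(-.2165,0,.009)),("cradle",ch(.0135,0,.0105))]: print(n,T(p,P).round(4))
print("uphill",np.cos(p[2]),np.sin(p[2]))
E
```

```text
[0.57155757 0.02788151 1.44709289] [[-1.6  0. ]
 [ 0.2  1.3]
 [-0.2 -1.5]
 [-0.1 -0.1]
 [ 0.3 -1.2]
 [ 0.5  0.6]
 [ 1.   0.7]]
start [0.5336 0.1694 0.1   ]
reset [0.5926 0.1608 0.0975]
cell [ 0.5468 -0.1709  0.0364]
lip [ 0.545  -0.1861  0.0267]
cradle [0.573  0.0397 0.0603]
uphill 0.12338818518966574 0.9923584814751173
```

>>> {"api": "play_rows", "payload": {
  "moves": [
    [34,34,-28,0,0,0,-4],
    [34,34,-28,0,0,0,-4],
    [34,34,-28,0,0,0,-4],
    [34,34,-28,0,0,0,-4],
    [34,34,-28,0,0,0,-4],
    [34,34,-28,0,0,0,-4],
    [34,34,-28,0,0,0,-4],
    [34,34,-28,0,0,0,-4],
    [34,34,-28,0,0,0,-4],
    [34,34,-28,0,0,0,-4]
  ],
  "force": 20
}}

```text
clock: 1.8
ee_pos: [0.517, 0.3445, 0.2228]
eef_rot: [0.0, 0.468, 0.884, 0.0]
contact_force: [0.8, 0.6, 0.3]
grip_width: 0.0301
gripper_force: 0.0
```

>>> {"api": "play_rows", "payload": {
  "moves": [
    [34,2,-46,0,0,0,-4],
    [34,2,-46,0,0,0,-4],
    [34,2,-46,0,0,0,-4],
    [34,2,-46,0,0,0,-4],
    [34,2,-46,0,0,0,-4],
    [34,2,-46,0,0,0,-4],
    [34,2,-46,0,0,0,-4],
    [34,2,-46,0,0,0,-4],
    [34,2,-46,0,0,0,-4],
    [34,2,-46,0,0,0,-4]
  ]
}}

```text
clock: 2.8
ee_pos: [0.5356, -0.116, 0.223]
eef_rot: [0.0, 0.742, 0.67, 0.001]
contact_force: [1.0, 0.7, 1.0]
grip_width: 0.0295
gripper_force: 0.0
```

Run:
```python
from h import *
save("wrist","w0")
m=cams.camera_model("wrist");print({k:m[k] for k in("fx","fy","cx","cy")},np.linalg.inv(m["extrinsics"]).round(3))
for q in ["cell","chute","start_button_top"]:
    for r in cams.spot_in("wrist",q)[:3]: print(q,round(r["p"],2),w("wrist",r["xyz"]).round(4))
```

```text
{'fx': 309.70691628693146, 'fy': 309.70691628693146, 'cx': 324.43641891782835, 'cy': 201.58948950372317} [[ 0.993 -0.113 -0.024  0.543]
 [-0.115 -0.963 -0.243 -0.059]
 [ 0.004  0.244 -0.97   0.386]
 [ 0.     0.     0.     1.   ]]
cell 0.75 [ 0.5448 -0.1671  0.0535]
cell 0.64 [ 0.5263 -0.2866  0.0173]
chute 0.82 [ 0.5663 -0.0373  0.0366]
```

View pics/w0.png

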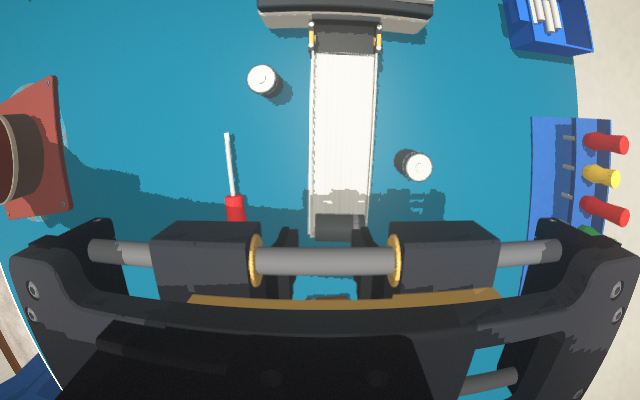

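The wrist picture shows the step edge at about (314,53)-(378,53) and the chute running down to the dark cell at (340,225). I'll check the chute's axis from these.

Run:
```python
from fit import *
m=cams.camera_model("wrist");I=np.linalg.inv(m["extrinsics"])
def fr(uv,z):
    d=np.array([(uv[0]-m["cx"]),(uv[1]-m["cy"])]);r=np.hypot(*d);t=r/m["fx"]
    v=I[:3,:3]@np.r_[np.sin(t)*d/r,np.cos(t)];o=I[:3,3];return o+v*(z-o[2])/v[2]
g=cv2.imread("pics/w0.png").astype(int)
p=np.load("p.npy")
# white floor span per row, with the floor height found from own tester fit
C=[]
for row in range(70,180,15):
    l=g[row,290:400]; ok=np.where((l[:,0]>150)&(l[:,2]>170))[0]+290
    z=.048
    for _ in range(5):
        A,B=fr((ok[0],row),z),fr((ok[-1],row),z);M=(A+B)/2
        x=(M[:2]-p[:2])@[np.cos(p[2]),np.sin(p[2])]; z=.048+np.tan(.14)*x+.006
    print(row,ok[0],ok[-1],M.round(4),np.linalg.norm(A-B).round(4));C.append(M)
C=np.array(C);k=np.polyfit(C[:,1],C[:,0],1);print("axis yaw",np.pi/2-np.arctan(k[0]),"x at y=-.2,-.17,.03:",np.polyval(k,[-.2,-.17,.03]))
print("step",fr((345,53),.048))
```

```text
70 311 376 [0.5703 0.0095 0.0514] 0.0698
85 310 376 [ 0.5682 -0.0068  0.0491] 0.0713
100 309 375 [ 0.5656 -0.023   0.0468] 0.0717
115 309 374 [ 0.5635 -0.0394  0.0445] 0.0713
130 309 373 [ 0.5615 -0.0559  0.0421] 0.0709
145 309 372 [ 0.5594 -0.0727  0.0397] 0.0706
160 309 371 [ 0.5573 -0.0898  0.0373] 0.0704
175 308 370 [ 0.5546 -0.1073  0.0348] 0.0715
axis yaw 1.4390424096190961 x at y=-.2,-.17,.03: [0.54244373 0.54641938 0.57292371]
step [0.5740037  0.02876155 0.048     ]
```

>>> {"api": "play_rows", "payload": {
  "moves": [
    [34,2,-24,0,0,0,-1],
    [34,2,-24,0,0,0,-0.8],
    [34,1,-24,0,0,0,0],
    [34,0,-22,0,0,0,0],
    [34,0,0,-30,0,0,0],
    [34,0,0,-35,0,0,0],
    [34,0,0,-35,0,0,0],
    [34,0,0,-35,0,0,0],
    [34,0,0,-30,0,0,0],
    [34,0,0,-15,0,0,0]
  ]
}}

```text
clock: 4.0
ee_pos: [0.5399, -0.2057, 0.0398]
eef_rot: [-0.002, 0.751, 0.661, -0.001]
contact_force: [-0.6, 0.2, 0.1]
grip_width: 0.0297
gripper_force: 0.0
```

Run:
```python
from h import *
a=save("scene","s1")[170:260,230:330];cv2.imwrite("pics/s1c.png",cv2.resize(a[:,:,::-1],None,fx=6,fy=6,interpolation=2))
```

```text
(no output)
```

View pics/s1c.png

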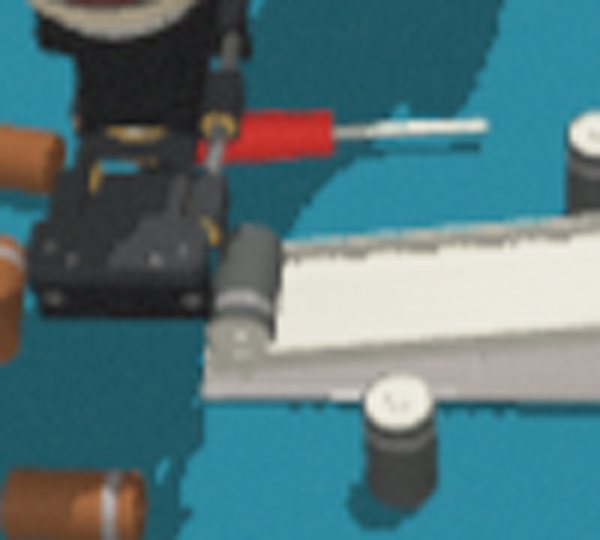

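The gripper stands behind the cell without touching it. Now I lower it and start pushing.

>>> {"api": "play_rows", "payload": {
  "moves": [
    [34,0,0,-7,0,0,0],
    [34,0,0,0,0,0,0],
    [34,0.7,4.9,0.7,0,0,0],
    [34,0.7,4.9,0.7,0,0,0],
    [34,0.7,4.9,0.7,0,0,0],
    [34,0.7,4.9,0.7,0,0,0],
    [34,0.7,4.9,0.7,0,0,0],
    [34,0.7,4.9,0.7,0,0,0],
    [34,0.7,4.9,0.7,0,0,0],
    [34,0.7,4.9,0.7,0,0,0]
  ]
}}

```text
clock: 5.05
ee_pos: [0.5463, -0.1687, 0.0412]
eef_rot: [-0.0, 0.752, 0.659, -0.0]
contact_force: [-0.4, -1.8, 2.3]
grip_width: 0.0295
gripper_force: 0.9
```

Run:
```python
from h import *
save("wrist","w1")
for c in ["wrist","scene"]:
  if c=="scene": save(c,"s2")
  for r in cams.spot_in(c,"cell")[:3]: print(c,round(r["p"],2),w(c,r["xyz"]).round(4))
```

```text
wrist 0.95 [ 0.5562 -0.1323  0.0514]
wrist 0.43 [ 0.6673 -0.2221  0.0313]
scene 0.77 [ 0.6636 -0.2465  0.0257]
scene 0.66 [ 0.5667 -0.1384  0.0497]
scene 0.56 [ 0.5308 -0.297   0.0277]
```

View pics/w1.png

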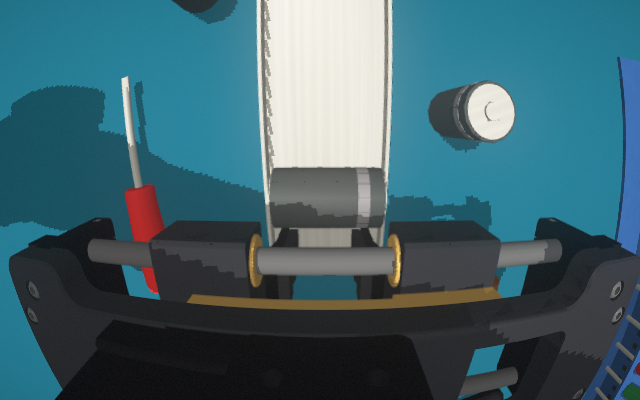

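The cell is square across the chute, px (325,198), and leaning on both fingertips. The tips sit a little high, so I lower them 6 mm and continue.

>>> {"api": "play_rows", "payload": {
  "moves": [
    [34,0.2,1.5,-3,0,0,0],
    [34,0.2,1.5,-2.5,0,0,0],
    [34,0.8,6,0.9,0,0,0],
    [34,1,7.8,1.1,0,0,0],
    [34,1,7.8,1.1,0,0,0],
    [34,1,7.8,1.1,0,0,0],
    [34,1,7.8,1.1,0,0,0],
    [34,1,7.8,1.1,0,0,0],
    [34,1,7.8,1.1,0,0,0],
    [34,1,7.8,1.1,0,0,0]
  ]
}}

```text
clock: 6.25
ee_pos: [0.5546, -0.1047, 0.0444]
eef_rot: [-0.0, 0.752, 0.659, 0.0]
contact_force: [-0.9, -0.7, 1.8]
grip_width: 0.0297
gripper_force: 0.8
```

>>> {"api": "play_rows", "payload": {
  "moves": [
    [34,1,7.8,1.1,0,0,0],
    [34,1,7.8,1.1,0,0,0],
    [34,1,7.8,1.1,0,0,0],
    [34,1,7.8,1.1,0,0,0],
    [34,1,7.8,1.1,0,0,0],
    [34,0.9,6.9,1,0,0,0],
    [34,0.8,6,0.9,0,0,0],
    [34,0.7,4.9,0.7,0,0,0],
    [34,0.5,4,0.6,0,0,0],
    [34,0,0,0,0,0,0]
  ]
}}

```text
clock: 7.25
ee_pos: [0.5626, -0.0438, 0.0529]
eef_rot: [-0.0, 0.752, 0.66, 0.0]
contact_force: [0.0, -0.8, 0.1]
grip_width: 0.0297
gripper_force: 0.1
```

Run:
```python
from h import *
save("wrist","w2")
for r in cams.spot_in("wrist","cell")[:3]: print(round(r["p"],2),w("wrist",r["xyz"]).round(4))
```

```text
0.69 [ 0.5709 -0.009   0.0719]
```

View pics/w2.png

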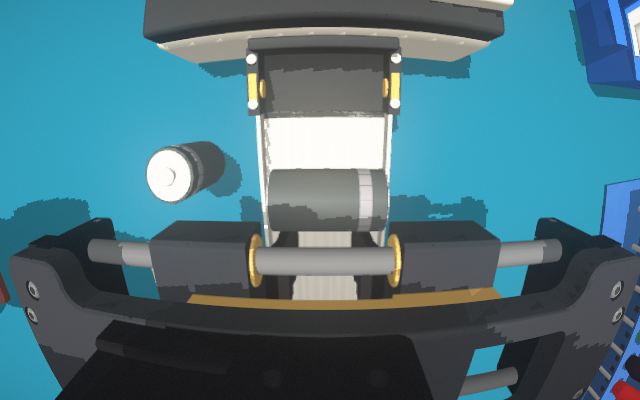

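The cell is square at px (325,198), about 46 mm below the step. The cradle is the dark bay at (325,85).

>>> {"api": "play_rows", "payload": {
  "moves": [
    [34,0.7,4.9,0.7,0,0,0],
    [34,0.7,4.9,0.7,0,0,0],
    [34,0.7,4.9,0.7,0,0,0],
    [34,0.7,4.9,0.7,0,0,0],
    [34,0.7,4.9,0.7,0,0,0],
    [34,0.7,4.9,0.7,0,0,0],
    [34,0.7,4.9,0.7,0,0,0],
    [34,0.5,4,0.5,0,0,0],
    [34,0.5,4,0.5,0,0,0],
    [34,0.5,4,0.5,0,0,0]
  ]
}}

```text
clock: 8.35
ee_pos: [0.5688, 0.002, 0.0593]
eef_rot: [-0.0, 0.752, 0.659, -0.0]
contact_force: [-0.5, 0.6, 0.3]
grip_width: 0.0296
gripper_force: 0.0
```

>>> {"api": "play_rows", "payload": {
  "moves": [
    [34,0.4,3,0.4,0,0,0],
    [34,0.4,3,0.4,0,0,0],
    [34,0,0,0,0,0,0],
    [34,0,0,0,0,0,0],
    [34,0,0,0,0,0,0],
    [34,0,0,0,0,0,0],
    [34,0,0,0,0,0,0],
    [34,0,0,0,0,0,0],
    [34,0,0,0,0,0,0],
    [34,0,0,0,0,0,0]
  ]
}}

```text
clock: 9.35
ee_pos: [0.5697, 0.0076, 0.0601]
eef_rot: [-0.0, 0.752, 0.659, -0.0]
contact_force: [0.9, 0.5, -1.0]
grip_width: 0.0299
gripper_force: 0.0
```

Run:
```python
from h import *
save("wrist","w3")
for r in cams.spot_in("wrist","cell")[:3]: print(round(r["p"],2),w("wrist",r["xyz"]).round(4))
```

```text
0.6 [0.5801 0.0459 0.0746]
```

View pics/w3.png

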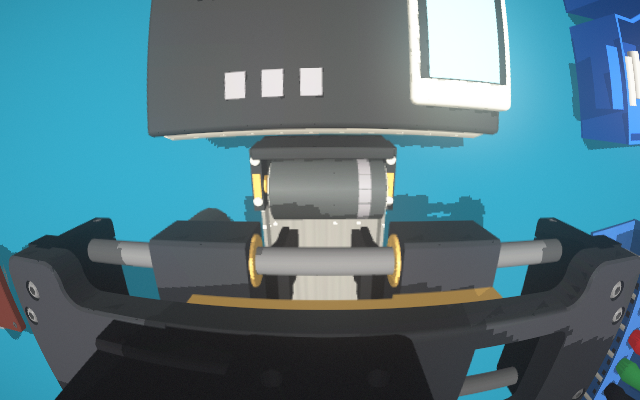

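The cell sits in the cradle at px (325,188) between the contacts, clear of the fingers. I raise the arm, shut the fingers and go toward the button.

>>> {"api": "play_rows", "payload": {
  "moves": [
    [34,0,-5,0,0,0,0],
    [34,0,0,25,0,0,0],
    [20,0,0,35,0,0,0],
    [0,0,0,40,0,0,0],
    [0,-5,13,0,0,0,0],
    [0,-8,20,0,0,0,0],
    [0,-10,25,0,0,0,0],
    [0,-10,25,0,0,0,0],
    [0,-3,15,0,0,0,0],
    [0,0,0,0,0,0,0]
  ]
}}

```text
clock: 10.45
ee_pos: [0.5331, 0.1029, 0.1601]
eef_rot: [-0.0, 0.751, 0.661, 0.0]
contact_force: [0.1, -0.1, -0.3]
grip_width: 0.0005
gripper_force: 0.0
```

Run:
```python
from h import *
s=bot.get_state();print(s["ee_pos"],s["grip_width"])
save("wrist","w4")
m=cams.camera_model("wrist");I=np.linalg.inv(m["extrinsics"])
def fr(uv,z):
    d=np.array([(uv[0]-m["cx"]),(uv[1]-m["cy"])]);r=np.hypot(*d);t=r/m["fx"]
    v=I[:3,:3]@np.r_[np.sin(t)*d/r,np.cos(t)];o=I[:3,3];return o+v*(z-o[2])/v[2]
np.savez("wm.npz",I=I)
for q in ["start_button_top","reset_button_top"]:
  for r in cams.spot_in("wrist",q)[:3]: print(q,round(r["p"],2),w("wrist",r["xyz"]).round(4))
  for r in cams.cut_out("wrist",q)[:2]:
    ys,xs=np.where(r["mask"]);c=(xs.mean(),ys.mean());print(" mask",round(r["p"],2),c,len(xs),fr(c,.1).round(4))
```

```text
[0.53309541 0.10293506 0.1600918 ] 0.0004561441075937642
start_button_top 0.65 [0.5335 0.1665 0.1012]
 mask 0.56 (np.float64(313.3314339981007), np.float64(124.74928774928775)) 1053 [0.5353 0.1683 0.1   ]
reset_button_top 0.68 [0.5915 0.1555 0.0994]
reset_button_top 0.62 [ 0.6466 -0.1154  0.0607]
 mask 0.79 (np.float64(394.2826086956522), np.float64(125.68478260869566)) 276 [0.5935 0.1609 0.1   ]
```

View pics/w4.png

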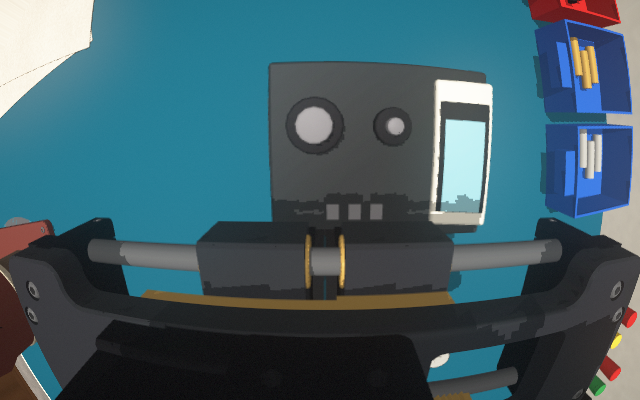

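The button is at px (314,125), which gives (0.534, 0.168). The reset button is 59 mm away.

>>> {"api": "play_rows", "payload": {
  "moves": [
    [0,0,20,0,0,0,0],
    [0,1,25,0,0,0,0],
    [0,0,20,0,0,0,0],
    [0,0,0,-15,0,0,0],
    [0,0,0,-20,0,0,0],
    [0,0,0,-15,0,0,0],
    [0,0,0,-5,0,0,0],
    [0,0,0,0,0,0,0],
    [0,0,0,0,0,0,0],
    [0,0,0,0,0,0,0]
  ]
}}

```text
clock: 11.7
ee_pos: [0.5352, 0.1656, 0.106]
eef_rot: [0.0, 0.752, 0.659, 0.001]
contact_force: [0.4, -0.2, -0.1]
grip_width: 0.0004
gripper_force: 0.0
```

>>> {"api": "play_rows", "payload": {
  "moves": [
    [0,0,0,-3,0,0,0],
    [0,0,0,-3,0,0,0],
    [0,0,0,-2,0,0,0],
    [0,0,0,-2,0,0,0],
    [0,0,0,-1,0,0,0],
    [0,0,0,-1,0,0,0],
    [0,0,0,0,0,0,0],
    [0,0,0,0,0,0,0],
    [0,0,0,0,0,0,0],
    [0,0,0,0,0,0,0]
  ]
}}

```text
clock: 12.7
ee_pos: [0.5351, 0.1659, 0.0943]
eef_rot: [-0.0, 0.752, 0.659, 0.001]
contact_force: [-5.1, -1.1, 14.2]
grip_width: 0.0005
gripper_force: 7.2
```

The force is 14 N with the tip at 94.3 mm, so the button is on its stop. I release it and back away.

>>> {"api": "play_rows", "payload": {
  "moves": [
    [0,0,0,5,0,0,0],
    [0,0,0,10,0,0,0],
    [0,0,0,25,0,0,0],
    [0,0,0,35,0,0,0],
    [0,0,30,35,0,0,0],
    [0,0,40,20,0,0,0],
    [0,0,40,0,0,0,0],
    [0,0,40,0,0,0,0],
    [0,0,0,0,0,0,0],
    [0,0,0,0,0,0,0]
  ]
}}

```text
clock: 13.7
ee_pos: [0.534, 0.3162, 0.2226]
eef_rot: [0.0, 0.751, 0.66, -0.001]
contact_force: [0.6, -0.8, -1.0]
grip_width: 0.0004
gripper_force: 0.0
```

Run:
```python
from h import *
a=save("scene","s3")[160:270,230:430];cv2.imwrite("pics/s3c.png",cv2.resize(a[:,:,::-1],None,fx=4,fy=4,interpolation=2))
```

```text
(no output)
```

View pics/s3c.png

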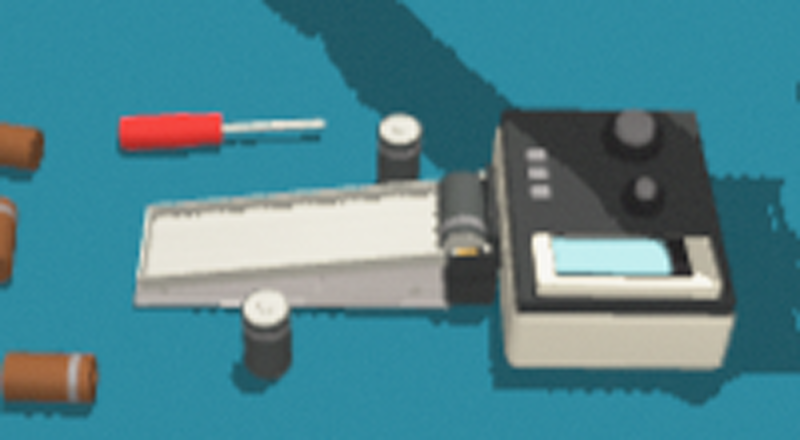

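The cell is in the cradle at crop px (463,215), the start button is up at (635,130), and nothing else has moved.

```bash
python3 -c "
from bench import workorder
print(workorder.hand_in())"
```

```text
the job is handed in; nothing more can be done
None
```

I pushed the cell up the chute into the cradle, pressed the start button fully down and released it, and handed the job in at about 14 s; the hand-in gave no verdict, but the last picture showed the cell seated, the button up and the bench things in view unmoved.

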